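# Clamp the oak block in the cam clamping board

## Robot

A 6-joint arm with a two-finger parallel gripper is mounted at the origin on the work surface; the furniture and walls round the work are solid. World frame = base frame: x ahead of the robot, y to its left, z up, the work surface at z = 0. Lengths are in m, angles in rad, forces in N, time in s.
With the tool pointing down it reaches from about 0.35 to 0.975 m from the base axis. Payload 4.9 kg.
Tool frame: the origin (TCP) lies at the very end of the fingers, on their centre line; the grasp point (between the pads) lies 19 mm behind it (ctrl.tcp_to_grasp is the z of the grasp point in the tool frame, in m); z points along the fingers, y is the line along which they close (so a half turn about z gives the same grasp; the last joint's range is limited). The gripper opens to 85 mm and grips with 20 to 120 N. Pads are 22 mm wide; open, the fingers measure 114 mm over their backs; the gripper's body (76 mm by 85 mm) begins 54 mm behind the grasp point. The pads swing forward as they close: fully open they stand 13 mm farther back than shut.
Start: joints at [-1.452, 0.053, 1.613, -0, 1.476, -0.119], TCP at [0.147, -0.607, 0.231] pointing down, gripper open.
Joint ranges: [-3.01, 3.01], [-1.01, 2.22], [0.06, 2.58], [-1.02, 4.17], [0.09, 2.62], [-3.14, 3.14]. Speed limits (rad/s): [2.57, 2.57, 3.14, 3.14, 3.14, 3.14].

## Interface

Orientations are given as a rotation vector (axis times angle).
In Python, from station import ctrl, eyes, job, nets gives the robot as it stands. The module is installed in compiled form; this text tells all that it offers.
- The arm moves only by the tool jog_arm, never from a script. Its argument "commands" is one flat list of numbers, 7 for each row, row after row: the shift along the tool's x, y, z each as a share of 0.06 m, from -1 to 1, then the turn, a rotation vector about the tool's x, y, z each as a share of 0.1 rad, from -1 to 1, then the finger opening in mm, from 0 to 85.4. In form: [x, y, z, ax, ay, az, grip, x, y, z, ax, ay, az, grip, ...]. A call has 1 to 20 rows; each row shifts and turns the commanded pose from where the row before left it, along the tool's axes as they then stand; what a row does not reach is not made up. A row lasts 1/8 s, in which the tool goes at most 62.5 mm and 10.7 degrees, less where a joint would pass 70% of its speed; a pose out of reach is approached as far as the arm can. A call with a number of a shift or a turn outside -1 to 1 is refused whole. A call with a gripper value outside its range is refused whole. The fingers move at their own pace and stop on an object; "newtons" is the grip in N (left out, the last holds). Time passes only in rows, so rows that do not move let the fingers close. It gives the time, the measured TCP pose, the force, the opening and the grip force at its end, in the units of the state.
- ctrl.get_obs(): the state, without advancing time (a new reading comes with each control period).
- eyes.get_image(name): name is "side" or "top" or "wrist"; returns a dict with "image" (420x560x3 uint8, red, green, blue), "z_map" (420x560 float32, m along the optical axis (not along the pixel's ray), 0 where there is no reading), "K" (3x3 intrinsics, pixels), "dist_coeffs" ([k1, k2, p1, p2, k3] as OpenCV has them; the pictures are not rectified), "cam_to_world" (4x4, takes a point from camera to world coordinates). Camera axes: x right, y up, looking along -z (the intrinsics and any distortion apply to the point x, -y, -z); pixel columns grow to the right and rows downward; lengths in m; the calibration is good to about 2 mm. A picture is of the moment at which its call begins.
- job.finish_job(): hands the job in; it is judged then, once.
Trained networks look in the newest picture that a camera, given by its name, has taken for a name from the list of things; names that differ only in an ending like _2 or _b are one class to them, and where a whole thing is asked for, a point or a joint stands for the part that bears it (a point fixed in the world has none). Each returns a list of dicts, best first, with "p" (0 to 1); they miss things now and then, are a little off and sometimes report something else, mostly with a low value. They report only what shows in the picture. A call takes as long as a camera call. They do not tell look-alikes from the thing itself.
- nets.silhouettes(camera, name): "mask" (420x560 bool, what is visible of it) and "bbox" ([left, top, right, bottom] in pixels, round what is visible of it).
The state is a dict: "t": time; "q": joint angles; "dq": joint speeds; "effort": joint torques, N m; "tool_pos": TCP position; "tool_rot": TCP orientation; "contact_force": force on the tool from outside, world axes, zero at the start; "wrist_torque": the same for the moment, N m; "opening": finger opening in m; "grip_force": force on a finger pad.
Only numpy, scipy, OpenCV 4.12 (cv2) and the standard library are available. Lean on these libraries where they do the work, as an engineer would, in place of code of your own. Each camera call takes 0.05 s, during which the arm holds its last target. There are 200 camera calls.

## Task

Clamp the oak block for chiselling: lay it flat on the plywood clamping board, between the cam and the rubber-faced stop and up against the low side fence. Set the loose lever all the way down on the cam's square spindle while the clamp is still open, turned the way round that will leave its arm pointing away from the block, roughly in line with the board, once the clamp is tight, clear of the work. Then use the lever to turn the cam clockwise (seen from above) until the block is held firmly, and leave the other things on the bench alone.

Things in the scene. Friction and masses are not known exactly. Their poses are not given: they have to be found in the camera images.
- clamp_board: Fixed plywood board 130 x 250 mm, 18 mm thick; origin at the centre of its underside, y along its length, z up. Dark wooden end stop, 26 mm high above the bed, towards +y, faced with a black rubber pad at y = +61 mm; cam axis at x = 0, y = -75 mm. With the clamp open a block has about 5 to 7 mm to spare along y between cam and pad.
- bed (a point): Point on the bed's top (18 mm above the bench; axes as the board's) under the middle of a block laid against fence and stop: x = 0, y = +6 mm of the board. The side fence, on the +x side, is two low wooden pieces 10 mm high above the bed, faces 31 mm to +x of here, at y = -56 to -24 mm and +22 to +54 mm from here, with a gap for a finger between them.
- stop_pad: Rubber pad on the end stop, 80 x 8 x 22 mm; it gives up to 5 mm along +y under pressure (4 N per mm). Origin at the middle of the lower edge of its face.
- cam (a joint): Angle in rad of the round aluminium cam (52 mm across, 32 mm high, off-centre by 7 mm): 0 fully open, grows clockwise seen from above, limit 1.75. It meets a block that touches the stop at about 1.3 and presses firmly from about 1.5. It is stiff and stays where it is left.
- spindle (a point): On the cam's turning axis at the height of the cam's top (50 mm above the bench), where the underside of the lever's hub comes to rest; turns with the cam. x, y square to the spindle's faces; x points along the board's +x at cam = 0 and along its -y at cam = 1.57. The spindle is a dark steel square of 16 mm standing 24 mm up from here, the top 4 mm tapered to 10.4 mm.
- lever: Loose lever, 0.26 kg: dark steel hub 34 x 34 mm, 34 mm high, square bore of 17.5 mm right through; along its +x a steel arm 13 mm thick and a red grip, rising to 44 mm, end 122 mm from the bore's axis. Origin on the bore's axis at the hub's underside, z up, bore square to x and y. Fits four ways round. On the spindle, a block beside it reaches 3 mm above the hub's underside: grip the hub higher.
- lever_end (a point): End of the lever's red grip, 119 mm along the lever's x from the bore's axis, 44 mm above the hub's underside.
- oak_block: Loose oak block 62 x 110 x 35 mm (x, y, z), origin at the centre of its underside.
- glue_bottle: Bystander: orange squeeze bottle, 52 mm across, 190 mm high, origin at its foot.
- paint_bottle_4: Bystander: white paint bottle, 48 mm across, 170 mm high, origin at its foot.
- tape_measure: Bystander: yellow tape measure, 39 x 78 x 68 mm, origin at its foot.
- chisel_orange: Bystander: chisel with orange handle, 243 mm long along its y.
- pliers_red: Bystander: pliers with red handles, 175 mm long along its y.
Things that resemble listed ones, but are neither listed nor needed, are in the scene too. Leave any purple look-alike of the lever alone.

How it is judged:
On the way, in this order (a step that is already met when the one before it is completed fails the run):
1. the lever sits fully down on the square spindle while the clamp is still open (cam below 1.1 rad) (distance between lever and spindle below 0.0035 m and angle between lever's own z axis and vertical below 0.1 rad and value of joint cam below 1.1 rad), for 0.2 s.
2. the cam has been turned clockwise past 1.35 rad with the lever on it and the block pressed against the stop (value of joint cam above 1.35 rad and distance between lever and spindle below 0.006 m and contact force between oak_block and stop_pad above 3 N), for 0.2 s.
At the end, for the whole second after the job is handed in: Block flat on the bed (3 mm, 0.05 rad; yaw within 0.06 rad), within 6 mm of the fence and pressed on the stop with over 3 N; cam past 1.35 rad; lever fully down on the spindle (3.5 mm, tilt under 0.1 rad), its end 80 mm or more beyond the cam axis, away from the block; at rest (value of joint cam above 1.35 rad and contact force between oak_block and stop_pad above 3 N and x of oak_block in the frame of bed between -0.006 and 0.004 m and z of oak_block in the frame of bed below 0.003 m and angle between oak_block's own z axis and vertical below 0.05 rad and angle between the y axis of oak_block and the y axis of clamp_board, either way round below 0.06 rad and distance between lever and spindle below 0.0035 m and angle between lever's own z axis and vertical below 0.1 rad and y of lever_end in the frame of clamp_board below -0.155 m and linear speed of oak_block below 0.01 m/s); the robot touches nothing.
It fails at once if a bottle or the tape measure is moved by more than 30 mm (distance of any of glue_bottle, paint_bottle_4, tape_measure from where it was at the start of the episode above 0.03 m).
It fails at once if the chisel or the pliers are moved by more than 30 mm (distance of any of chisel_orange, pliers_red from where it was at the start of the episode above 0.03 m).
It also fails if it takes over 64 s, if anything falls off the work surface, if the arm or the gripper's body presses on something with over 40 N, if the wrist force passes 120 N, or if a joint passes its speed limit or range.

## Working session

There is one attempt and no reset: what is moved stays moved. The work goes in short steps, Python scripts to look and compute and a tool call to move; the robot and the scene stay as the last step left them, time stands still between calls to the robot, and variables do not carry over. Pictures are saved under pics/ and viewed, at most 10 in all, crops included, and the job is handed in when it is done.

Besides the shell and the picture viewer there is one more tool, called after "Request:" in YAML: its name, and indented under it one key for each argument. jog_arm: Moves the arm, as the interface text tells. Shift numbers are shares of 0.06 m and turn numbers shares of 0.1 rad, none past 1 either way. Its arguments: {"type":"object","properties":{"commands":{"type":"array","items":{"type":"number"}},"newtons":{"type":"number"}},"required":["commands"]}

```bash
mkdir -p pics
cat > h.py <<'E'
import numpy as np, cv2
from station import ctrl, eyes, job, nets
from scipy.spatial.transform import Rotation as R
def pts(d, mask):
    v,u=np.nonzero(mask&(d["z_map"]>0)); z=d["z_map"][v,u]
    n=cv2.undistortPoints(np.stack([u,v],1).astype(np.float64)[:,None],np.array(d["K"]),np.array(d["dist_coeffs"]))[:,0]
    P=np.stack([n[:,0]*z,-n[:,1]*z,-z,np.ones_like(z)],1)@np.array(d["cam_to_world"]).T
    return P[:,:3],u,v
def save(img,name): cv2.imwrite("pics/"+name,cv2.cvtColor(img,cv2.COLOR_RGB2BGR))
E
python3 - <<'E'
from h import *
o=ctrl.get_obs(); print(o["t"],o["tool_pos"],o["tool_rot"],ctrl.tcp_to_grasp)
ims=[]
for c in ["top","side"]:
    d=eyes.get_image(c); ims.append(d["image"]); np.savez(c+".npz",**{k:np.array(v) for k,v in d.items()})
    print(c,np.array(d["cam_to_world"]).round(3).tolist())
    for n in ["clamp_board","stop_pad","cam","spindle","lever","oak_block","glue_bottle","paint_bottle_4","tape_measure","chisel_orange","pliers_red"]:
        for r in nets.silhouettes(c,n)[:3]:
            if r["p"]<.2: continue
            P,u,v=pts(d,r["mask"])
            if len(P): print(n,round(r["p"],2),r["bbox"],np.median(P,0).round(3),np.percentile(P,[2,98],axis=0).round(3).tolist())
    save(d["image"],c+"0.png")
E
```

```text
0.0 [ 0.14715901 -0.60677604  0.23005754] [-3.11732909e+00 -3.72425132e-01  3.83764226e-05] -0.0187
top [[-0.311, 0.741, -0.596, -0.408], [-0.95, -0.253, 0.181, 0.224], [-0.017, 0.622, 0.782, 1.217], [0.0, 0.0, 0.0, 1.0]]
clamp_board 0.56 [165.3, 210.6, 251.7, 272.0] [0.493 0.194 0.019] [[0.419, 0.068, 0.002], [0.581, 0.309, 0.052]]
stop_pad 0.39 [182.9, 232.7, 196.1, 248.9] [0.481 0.251 0.04 ] [[0.449, 0.241, 0.032], [0.512, 0.261, 0.046]]
cam 0.73 [222.8, 214.8, 234.9, 232.9] [0.511 0.113 0.049] [[0.494, 0.089, 0.027], [0.537, 0.134, 0.073]]
spindle 0.82 [220.7, 214.7, 235.4, 240.9] [0.51  0.112 0.048] [[0.494, 0.086, 0.017], [0.543, 0.134, 0.074]]
lever 0.72 [362.0, 258.5, 402.0, 280.2] [ 0.204 -0.306  0.034] [[0.184, -0.351, -0.001], [0.234, -0.219, 0.054]]
oak_block 0.56 [222.1, 217.6, 238.0, 232.9] [0.51  0.112 0.049] [[0.494, 0.088, 0.022], [0.537, 0.132, 0.073]]
oak_block 0.35 [365.5, 226.4, 386.9, 264.5] [ 0.297 -0.329  0.008] [[0.23, -0.381, -0.003], [0.362, -0.257, 0.015]]
glue_bottle 0.7 [116.9, 177.3, 147.3, 223.2] [0.659 0.394 0.09 ] [[0.648, 0.37, -0.006], [0.689, 0.42
[... 1278 characters left out ...]
0.04]]
glue_bottle 0.66 [151.9, 126.5, 172.4, 180.1] [0.658 0.384 0.082] [[0.645, 0.364, 0.004], [0.688, 0.413, 0.17]]
paint_bottle_4 0.63 [183.2, 133.2, 199.0, 183.4] [0.664 0.285 0.077] [[0.651, 0.267, 0.008], [0.685, 0.312, 0.151]]
tape_measure 0.78 [397.0, 175.2, 418.3, 199.1] [ 0.643 -0.424  0.041] [[0.634, -0.462, 0.006], [0.67, -0.392, 0.071]]
tape_measure 0.23 [184.6, 195.4, 189.2, 213.3] [0.475 0.245 0.04 ] [[0.447, 0.236, 0.024], [0.521, 0.259, 0.045]]
chisel_orange 0.58 [409.7, 198.7, 423.8, 249.5] [ 0.428 -0.439  0.02 ] [[0.359, -0.451, 0.009], [0.596, -0.43, 0.03]]
pliers_red 0.82 [352.0, 246.7, 399.7, 282.2] [ 0.303 -0.338  0.01 ] [[0.215, -0.38, 0.001], [0.354, -0.269, 0.014]]
```

Run:
```python
from h import *
a=np.load("top.npz")["image"][165:295,100:430]; b=np.load("side.npz")["image"][120:295,130:430]
a=cv2.resize(a,None,fx=2.2,fy=2.2,interpolation=3)
b=cv2.resize(b,(a.shape[1],int(175*a.shape[1]/300)),interpolation=3)
im=np.vstack([a,b]); print(a.shape,im.shape); im=im[:, :]; s=min(1,600/im.shape[0]); save(cv2.resize(im,None,fx=s,fy=s),"p1.png")
```

```text
(286, 726, 3) (709, 726, 3)
```

View pics/p1.png

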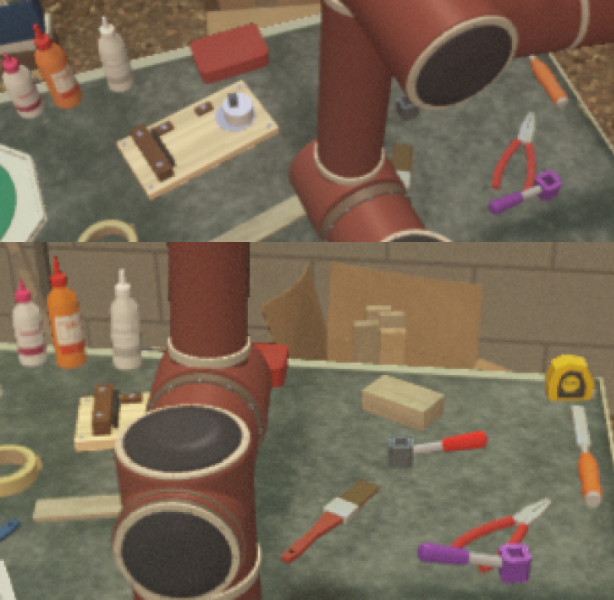

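Run:
```python
from h import *
d=eyes.get_image("wrist"); o=ctrl.get_obs()
T=np.eye(4);T[:3,:3]=R.from_rotvec(o["tool_rot"]).as_matrix();T[:3,3]=o["tool_pos"]
print((np.linalg.inv(T)@np.array(d["cam_to_world"])).round(3), np.array(d["K"]).round(0)); print(T.round(3))
d=dict(np.load("side.npz"))
im=cv2.resize(d["image"][180:295,295:430],None,fx=4,fy=4,interpolation=3); save(im,"p2.png")
for box,zl,n in [((305,183,346,216),(.028,.045),"block"),((318,209,352,232),(.02,.06),"lever hub+arm"),((318,209,372,232),(.02,.06),"lever")]:
    m=np.zeros((420,560),bool); m[box[1]:box[3],box[0]:box[2]]=1
    P,u,v=pts(d,m); P=P[(P[:,2]>zl[0])&(P[:,2]<zl[1])]
    print(n,len(P),cv2.minAreaRect((P[:,:2]*1000).astype(np.float32)),P[:,2].max())
d=dict(np.load("top.npz"))
m=np.zeros((420,560),bool); m[205:275,160:256]=1
P,u,v=pts(d,m); k=(P[:,2]>.012)&(P[:,2]<.024); print("board",cv2.minAreaRect((P[k,:2]*1000).astype(np.float32)))
```

```text
[[-0.     0.946  0.324  0.084]
 [ 1.     0.    -0.001 -0.001]
 [-0.001  0.324 -0.946 -0.141]
 [ 0.     0.     0.     1.   ]] [[295.   0. 275.]
 [  0. 295. 206.]
 [  0.   0.   1.]]
[[ 0.972  0.236  0.     0.147]
 [ 0.236 -0.972  0.    -0.607]
 [ 0.    -0.    -1.     0.231]
 [ 0.     0.     0.     1.   ]]
block 459 ((538.6056518554688, -159.39666748046875), (117.61673736572266, 161.9097442626953), 70.67472076416016) 0.04256858006261721
lever hub+arm 225 ((444.62457275390625, -208.98977661132812), (39.64497756958008, 88.52066802978516), 4.44388484954834) 0.04722657081553017
lever 348 ((445.4093322753906, -232.65805053710938), (39.51658248901367, 136.26719665527344), 3.2521955966949463) 0.057044415877797516
board ((500.2249755859375, 192.2932586669922), (280.1295471191406, 319.8696594238281), 82.27171325683594)
```

View pics/p2.png

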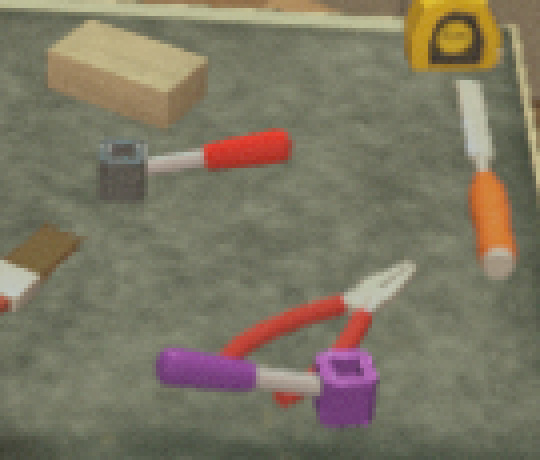

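The dark hub with the red grip, at side px (325–368, 221), is the lever. The purple one at (337–389, 275) is the look-alike. The oak block is at about (326, 198). I'm moving to look from above.

Request:
jog_arm:
  commands: [0.78, -0.61, -0.1, 0, 0, 0, 85, 0.78, -0.61, -0.1, 0, 0, 0, 85, 0.78, -0.61, -0.1, 0, 0, 0, 85, 0.78, -0.61, -0.1, 0, 0, 0, 85, 0.78, -0.61, -0.1, 0, 0, 0, 85, 0.78, -0.61, -0.1, 0, 0, 0, 85, 0.78, -0.61, -0.1, 0, 0, 0, 85, 0.78, -0.61, -0.1, 0, 0, 0, 85, 0.78, -0.61, -0.1, 0, 0, 0, 85, 0, 0, 0, 0, 0, 0, 85]

```text
t: 2.5
tool_pos: [0.4809, -0.185, 0.2861]
tool_rot: [3.118, 0.382, 0.002]
contact_force: [-0.7, -0.1, -0.1]
opening: 0.0853
grip_force: 0.0
```

```bash
cat >> h.py <<'E'
def rect(P): 
    (c,s,a)=cv2.minAreaRect((P[:,:2]*1000).astype(np.float32)); return np.round(c,1),np.round(s,1),round(a,1)
E
python3 - <<'E'
from h import *
d=eyes.get_image("wrist"); np.savez("w1.npz",**{k:np.array(v) for k,v in d.items()}); save(d["image"],"w1.png")
o=ctrl.get_obs(); print(o["t"],o["tool_pos"],o["tool_rot"])
for n in ["oak_block","lever"]:
    for r in nets.silhouettes("wrist",n)[:3]:
        P,u,v=pts(d,r["mask"]); print(n,r["p"],r["bbox"],np.median(P,0).round(3))
        if n=="oak_block": P=P[(P[:,2]>.03)&(P[:,2]<.04)]
        if len(P)>20: print(rect(P))
E
```

```text
2.55 [ 0.47980982 -0.18661789  0.28564817] [3.11816113e+00 3.78470221e-01 2.97617600e-04]
oak_block 0.66 [235.1, 40.7, 328.1, 141.2] [ 0.582 -0.168  0.034]
(array([ 580.6, -170.5]), array([109. ,  62.6]), 62.5)
lever 0.76 [250.9, 176.5, 349.1, 216.7] [ 0.45  -0.222  0.033]
(array([ 443.2, -235.3]), array([ 42.6, 151.1]), 2.6)
lever 0.65 [252.4, 321.8, 332.3, 352.7] [ 0.21  -0.306  0.033]
(array([ 199.5, -287.1]), array([ 48. , 148.2]), 14.5)
```

View pics/w1.png

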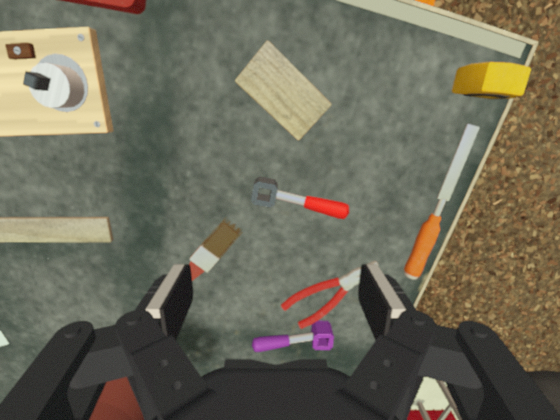

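The wrist view shows the block at px (283, 90), the lever hub at (264, 190) and the cam at (57, 82). I'm going to the block.

Request:
jog_arm:
  commands: [0, 0, 0.34, 0, 0, -0.943, 85, 0, 0, 0.34, 0, 0, -0.943, 85, 0, 0, 0.34, 0, 0, -0.943, 85, 0, 0, 0.34, 0, 0, -0.943, 85, 0, 0, 0.34, 0, 0, -0.943, 85, 0, 0, 0.34, 0, 0, -0.943, 85, 0, 0, 0.34, 0, 0, -0.943, 85, 0, 0, 0.34, 0, 0, -0.943, 85, 0, 0, 0.34, 0, 0, -0.943, 85, 0.51, 0.68, 0, 0, 0, 0, 85, 0.51, 0.68, 0, 0, 0, 0, 85, 0, 0, 0, 0, 0, 0, 85]

```text
t: 4.15
tool_pos: [0.5811, -0.1732, 0.1012]
tool_rot: [-2.69, -1.623, 0.0]
contact_force: [-0.6, 0.8, -0.2]
opening: 0.0845
grip_force: 0.0
```

Run:
```python
from h import *
d=eyes.get_image("wrist"); np.savez("w2.npz",**{k:np.array(v) for k,v in d.items()}); save(d["image"],"w2.png")
o=ctrl.get_obs(); print(o["t"],o["tool_pos"],o["tool_rot"],o["contact_force"])
x=R.from_rotvec(o["tool_rot"]).as_matrix(); print(x.round(3), np.arctan2(x[1,0],x[0,0]))
for n in ["oak_block","lever"]:
    for r in nets.silhouettes("wrist",n)[:2]:
        P,u,v=pts(d,r["mask"]); print(n,r["p"],r["bbox"],np.median(P,0).round(3))
        if n=="oak_block": P=P[(P[:,2]>.03)&(P[:,2]<.04)]
        if len(P)>20: print(rect(P))
```

```text
4.2 [ 0.57962806 -0.17319602  0.10106908] [-2.68967967e+00 -1.62168839e+00  1.66909071e-03] [-0.43755726 -0.09424982  0.22280527]
[[ 0.467  0.884 -0.001]
 [ 0.884 -0.467  0.   ]
 [-0.    -0.001 -1.   ]] 1.0851424626312578
oak_block 0.86 [230.1, 142.0, 315.9, 283.4] [ 0.584 -0.163  0.034]
(array([ 580.7, -170.1]), array([110.1,  62.2]), 61.8)
lever 0.6 [109.3, 256.9, 212.5, 375.0] [ 0.455 -0.175  0.032]
(array([ 464.2, -190.9]), array([206.3, 107.3]), 48.0)
```

Request:
jog_arm:
  commands: [0.05, 0, 0.82, 0, 0, 0, 85, 0, 0, 0.82, 0, 0, 0, 85, 0, 0, 0, 0, 0, 0, 85, 0, 0, 0, 0, 0, 0, 50, 0, 0, 0, 0, 0, 0, 50, 0, 0, 0, 0, 0, 0, 50, 0, 0, 0, 0, 0, 0, 50, 0, 0, 0, 0, 0, 0, 50]
  newtons: 50

```text
t: 5.3
tool_pos: [0.5831, -0.1703, 0.0066]
tool_rot: [2.686, 1.622, 0.004]
contact_force: [-0.9, -0.9, 7.2]
opening: 0.0612
grip_force: 58.0
```

Request:
jog_arm:
  commands: [0, 0, -0.6, 0, 0, 0, 50, 0, 0, -1, 0, 0, 0, 50, 0.58, -0.53, -0.3, 0, 0, 0, 50, 0.58, -0.53, -0.3, 0, 0, 0, 50, 0.58, -0.53, -0.3, 0, 0, 0, 50, 0.58, -0.53, -0.3, 0, 0, 0, 50, 0.58, -0.53, -0.3, 0, 0, 0, 50, 0, 0, 0, 0, 0, -0.99, 50, 0, 0, 0, 0, 0, -0.99, 50, 0, 0, 0, 0, 0, -0.99, 50, 0, 0, 0, 0, 0, -0.99, 50, 0, 0, 0, 0, 0, -0.99, 50, 0, 0, 0, 0, 0, -0.99, 50, 0, 0, 0, 0, 0, -0.99, 50, 0, 0, 0, 0, 0, 0, 50]

```text
t: 7.18
tool_pos: [0.5213, 0.0588, 0.1897]
tool_rot: [1.979, 2.439, 0.001]
contact_force: [0.4, 0.5, -1.5]
opening: 0.0611
grip_force: 57.0
```

Run:
```python
from h import *
d=eyes.get_image("wrist"); np.savez("w3.npz",**{k:np.array(v) for k,v in d.items()}); save(d["image"],"w3.png")
o=ctrl.get_obs(); print(o["t"],o["tool_pos"],o["opening"],o["grip_force"])
x=R.from_rotvec(o["tool_rot"]).as_matrix(); print(x.round(3), np.arctan2(x[1,0],x[0,0]))
for n in ["clamp_board","stop_pad","cam","oak_block"]:
    for r in nets.silhouettes("wrist",n)[:2]:
        P,u,v=pts(d,r["mask"]); print(n,round(r["p"],2),r["bbox"],np.median(P,0).round(3))
        if len(P)>20: print(rect(P))
```

```text
7.225 [0.52134295 0.05882842 0.18968861] 0.06094738907518293 57.0462691783905
[[-0.206  0.979  0.001]
 [ 0.979  0.206 -0.   ]
 [-0.     0.001 -1.   ]] 1.7778857983473932
clamp_board 0.73 [213.8, 0.0, 356.6, 183.2] [0.511 0.167 0.017]
(array([513.8, 156.2]), array([139.4, 178. ]), 14.2)
cam 0.93 [259.3, 113.9, 316.6, 165.4] [0.52  0.113 0.049]
(array([523.1, 109.3]), array([57.9, 54.2]), 9.8)
oak_block 0.97 [199.9, 170.1, 352.2, 368.5] [0.518 0.079 0.217]
(array([549.6, -35.7]), array([179.6, 308.3]), 8.4)
oak_block 0.75 [259.4, 114.6, 314.2, 168.6] [0.52  0.113 0.049]
(array([520.8, 110.9]), array([50.2, 50.6]), 80.4)
```

View pics/w3.png

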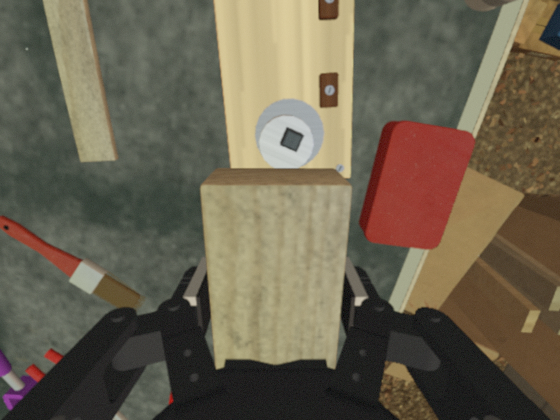

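Request:
jog_arm:
  commands: [0.6, 0, 0, 0, 0, 0, 50, 0.6, 0, 0, 0, 0, 0, 50, 0, 0, 0, 0, 0, 0, 50]

```text
t: 7.8
tool_pos: [0.506, 0.1308, 0.1893]
tool_rot: [-1.975, -2.443, -0.0]
contact_force: [0.2, 0.1, -0.7]
opening: 0.0614
grip_force: 57.0
```

Run:
```python
from h import *
d=eyes.get_image("wrist"); np.savez("w4.npz",**{k:np.array(v) for k,v in d.items()})
o=ctrl.get_obs(); print(o["t"],o["tool_pos"],o["opening"])
w3=dict(np.load("w3.npz"))
# board edges: points at z~0.018 in columns-range, in tool-aligned frame
e=np.array([-.206,.979]); f=np.array([.979,.206])
for w,box in ((w3,(190,0,380,182)),(d,(190,0,380,182))):
    m=np.zeros((420,560),bool); m[box[1]:box[3],box[0]:box[2]]=1
    P,u,v=pts(w,m); k=(P[:,2]>.011)&(P[:,2]<.025); Q=P[k]
    s=Q[:,:2]@e; t=Q[:,:2]@f; print("z bed",np.median(Q[:,2]),"s",s.min(),s.max())
    L=[];Rr=[];S=[]
    for a in np.arange(s.min()+.01,s.max()-.01,.006):
        kk=(s>a)&(s<a+.006)
        if kk.sum()>15: S.append(a+.003);L.append(t[kk].min());Rr.append(t[kk].max())
    S,L,Rr=map(np.array,(S,L,Rr)); 
    wd=Rr-L; g=abs(wd-.13)<.006; print(len(S),g.sum(),wd.round(3)[:40])
    if g.sum()>4:
        for E in (L,Rr,(L+Rr)/2): p=np.polyfit(S[g],E[g],1); print(p)
    # high things: spindle top, pad/stop/fence
    for lo,hi,n in ((.065,.085,"spindle top"),(.045,.056,"cam top"),(.036,.0435,"stop"),(.024,.033,"fence")):
        H=P[(P[:,2]>lo)&(P[:,2]<hi)]
        if len(H)>10: print(n,len(H),H.mean(0).round(4),np.median(H[:,2]).round(4),rect(H))
ims=[cv2.resize(w3["image"][90:190,220:360],None,fx=4,fy=4,interpolation=3),cv2.resize(d["image"][0:190,190:380],None,fx=2.1,fy=2.1,interpolation=3)]
ims[1]=cv2.copyMakeBorder(ims[1],0,1,0,0,cv2.BORDER_CONSTANT)[:400]
ims[0]=ims[0][:min(i.shape[0] for i in ims),:400]; ims[1]=ims[1][:ims[0].shape[0]]
save(np.hstack(ims),"p4.png")
```

```text
7.85 [0.50627333 0.12981576 0.18931178] 0.061557995421314425
z bed 0.016803725829564853 s -0.04449700657996614 0.12825468943968824
26 23 [0.135 0.16  0.16  0.162 0.13  0.129 0.129 0.128 0.129 0.129 0.129 0.129
 0.129 0.129 0.129 0.13  0.13  0.13  0.13  0.13  0.131 0.131 0.131 0.13
 0.128 0.129]
[-0.10804401  0.47603082]
[-0.11170994  0.60600681]
[-0.10987697  0.54101882]
spindle top 351 [0.5239 0.117  0.0715] 0.0717 (array([524.2, 116.6]), array([16.1, 16.1]), 78.6)
cam top 1951 [0.52   0.1107 0.0488] 0.0488 (array([520.8, 111.8]), array([51.1, 48.4]), 12.3)
fence 1035 [0.5463 0.1884 0.0267] 0.0267 (array([544.4, 146.3]), array([ 90.4, 178.3]), 30.8)
z bed 0.016759902900544965 s 0.032590469337621254 0.20225407161628983
25 25 [0.13  0.129 0.128 0.129 0.128 0.129 0.129 0.129 0.129 0.128 0.13  0.13
 0.13  0.129 0.129 0.129 0.13  0.13  0.13  0.13  0.13  0.131 0.13  0.13
 0.129]
[-0.05970762  0.47286537]
[-0.04930507  0.60112169]
[-0.05450635  0.53699353]
cam top 15 [0.482  0.2724 0.0454] 0.0453 (array([482.1, 271.8]), array([79.1, 12.3]), 17.4)
stop 4682 [0.4838 0.2669 0.0418] 0.0422 (array([483.5, 266.2]), array([110.1,  38.9]), 15.0)
fence 1235 [0.5264 0.2271 0.0271] 0.0268 (array([497.5, 206.7]), array([107. , 108.7]), 12.7)
```

View pics/p4.png

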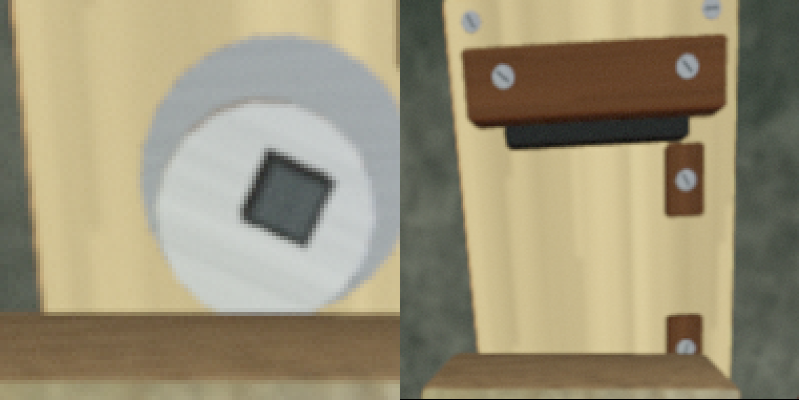

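The p4 crop shows the spindle square rotated relative to the board, so the cam already stands at about 0.46 rad. The pad is at the right-hand crop (597, 133) and the fence pieces are at (685, 180) and (685, 335). The board yaw is about 15.1° and the cam axis is at (0.524, 0.117).

Request:
jog_arm:
  commands: [0, 0, 0, 0, 0, -0.56, 50, 0.52, 0.1, 0, 0, 0, 0, 50, 0.52, 0.1, 0, 0, 0, 0, 50, 0, 0, 0.72, 0, 0, 0, 50, 0, 0, 0.72, 0, 0, 0, 50, 0, 0, 0.72, 0, 0, 0, 50, 0, 0, 0, 0, 0, 0, 50]

```text
t: 8.72
tool_pos: [0.4986, 0.1909, 0.0557]
tool_rot: [-1.907, -2.49, 0.011]
contact_force: [-0.5, -0.2, -1.2]
opening: 0.0612
grip_force: 56.9
```

Run:
```python
from h import *
w4=dict(np.load("w4.npz"))
d=eyes.get_image("wrist"); np.savez("w5.npz",**{k:np.array(v) for k,v in d.items()})
o=ctrl.get_obs(); p=o["tool_pos"]; x=R.from_rotvec(o["tool_rot"]).as_matrix(); print(o["t"],p,np.arctan2(x[1,0],x[0,0]),o["opening"])
A=np.array([.524,.1166]); b=np.deg2rad(15.1); X=np.array([np.cos(b),np.sin(b)]); Y=np.array([-X[1],X[0]])
def bf(P): q=P[...,:2]-A; return np.stack([q@X,q@Y-.081],-1)  # bed frame
print("tcp in bed",bf(p).round(4))
P,u,v=pts(d,np.ones((420,560),bool)); q=bf(P); z=P[:,2]
# block held: bottom z=p-.0066, top +.035
k=(z>p[2]+.018)&(z<p[2]+.034)&(abs(q[:,0])<.06)&(q[:,1]>.02)&(q[:,1]<.08)&(v<230)
for lo in (.02,.03,.04):
  kk=(abs(q[:,0])<.03)&(z>p[2]+.03-.006)&(z<p[2]+.036-.006+.004)&(q[:,1]>0)
print("block top pts",kk.sum(), "ymax",np.percentile(q[kk,1],[50,98,100]) if kk.sum() else 0, "x",np.percentile(q[kk,0],[0,2,98,100]) if kk.sum() else 0)
k=(z>.041)&(z<.047)&(abs(q[:,0])<.04)&(q[:,1]>.045); print("stop front/pad y",np.percentile(q[k,1],[0,1,5,50,99]),k.sum())
k=(z>.024)&(z<.030)&(q[:,0]>.02)&(q[:,0]<.05)&(q[:,1]>.02)&(q[:,1]<.056); print("fence x",np.percentile(q[k,0],[0,2,10,50]) if k.sum() else 0,k.sum())
# front top edge of block from w4
P,u,v=pts(w4,np.ones((420,560),bool)); 
t0=np.array([.5063,.1298]); ex=np.array([-.206,.979]); 
k=(P[:,2]>.2)&(P[:,2]<.225); s=(P[k,:2]-t0)@ex; print("w4 block front s",np.percentile(s,[90,98,99.5,100]),np.median(P[k,2]))
```

```text
8.775 [0.50085446 0.19160667 0.05858861] 1.834389304114764 0.060998451794950254
tcp in bed [-0.0028 -0.0026]
block top pts 9629 ymax [0.02704154 0.05034387 0.05226558] x [-0.02999766 -0.02913329  0.02576161  0.02998097]
stop front/pad y [0.05688589 0.06518899 0.06676191 0.0795335  0.09256961] 9133
fence x [0.03120216 0.03199086 0.03467126 0.04246154] 1005
w4 block front s [0.05164623 0.05563497 0.05579895 0.0560611 ] 0.21648470618857918
```

Request:
jog_arm:
  commands: [0, 0.02, 0.3, 0, 0, 0, 50, 0, 0, 0.27, 0, 0, 0, 50, 0, 0, 0, 0, 0, 0, 50, 0, 0, 0, 0, 0, 0, 50]

```text
t: 9.28
tool_pos: [0.5059, 0.1934, 0.0305]
tool_rot: [1.906, 2.493, 0.005]
contact_force: [-8.6, -3.6, 20.1]
opening: 0.061
grip_force: 83.2
```

Run:
```python
from h import *
d=eyes.get_image("wrist"); np.savez("w6.npz",**{k:np.array(v) for k,v in d.items()})
o=ctrl.get_obs(); p=o["tool_pos"]; x=R.from_rotvec(o["tool_rot"]).as_matrix(); print(o["t"],p,np.arctan2(x[1,0],x[0,0]),x.round(3).tolist(),o["opening"],o["contact_force"],o["wrist_torque"])
save(d["image"],"w6.png")
A=np.array([.524,.1166]); b=np.deg2rad(15.1); X=np.array([np.cos(b),np.sin(b)]); Y=np.array([-X[1],X[0]])
P,u,v=pts(d,np.ones((420,560),bool)); q=P[:,:2]-A; q=np.stack([q@X,q@Y-.081],1); z=P[:,2]
k=(z>.04)&(z<.075)&(abs(q[:,0])<.03)&(q[:,1]>.015)&(q[:,1]<.054)
M=np.c_[q[k],np.ones(k.sum())]; c=np.linalg.lstsq(M,z[k],rcond=None)[0]; print("top plane z at 0, slopes",c,k.sum(),np.percentile(q[k,1],[99.5]))
```

```text
9.325 [0.50587509 0.19338133 0.03046052] 1.8357229148643386 [[-0.262, 0.965, 0.005], [0.965, 0.262, 0.0], [-0.001, 0.005, -1.0]] 0.06084724429945776 [-8.93953708 -2.76769376 20.04699532] [-0.4173241   0.93202013  0.00676169]
top plane z at 0, slopes [ 0.05772353 -0.12493887  0.06320778] 13265 [0.05263178]
```

View pics/w6.png

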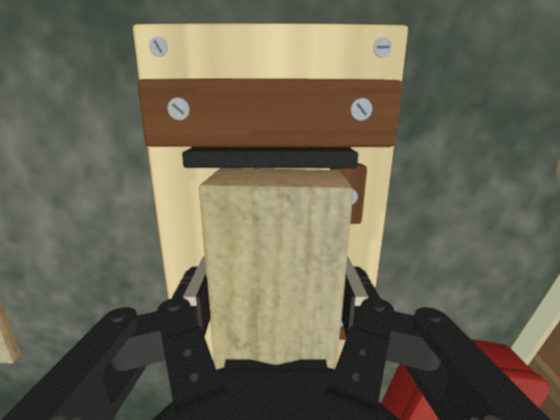

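Run:
```python
from h import *
A=np.array([.524,.1166]); b=np.deg2rad(15.1); X=np.array([np.cos(b),np.sin(b)]); Y=np.array([-X[1],X[0]])
for n,h in (("w5",.086),("w6",.055)):
    d=dict(np.load(n+".npz")); P,u,v=pts(d,np.ones((420,560),bool)); q=P[:,:2]-A; q=np.stack([q@X,q@Y-.081],1); z=P[:,2]
    k=(v>195)&(v<330)&(u>222)&(u<330)
    M=np.c_[q[k],np.ones(k.sum())]; c=np.linalg.lstsq(M,z[k],rcond=None)[0]; print(n,c,k.sum(),q[k].min(0),q[k].max(0),np.std(M@c-z[k]))
    k=(abs(z-(M[:,:2]@c[:2]).mean()*0-np.median(z[k]))<.012)&(v<260)&(u>150)&(u<420); print(rect(np.c_[q[k]]),np.percentile(q[k,0],[0,1,99,100]))
    k=(z>.02)&(z<.033)&(q[:,0]>.02)&(q[:,0]<.06)&(q[:,1]>.0)&(q[:,1]<.056); print("fence",k.sum(),np.percentile(q[k],[0,5,50,95,100],axis=0).round(4).tolist(),np.median(z[k]))
```

```text
w5 [-0.01415398 -0.00031172  0.08282143] 14295 [-0.02979155 -0.02069411] [0.02133792 0.04724864] 0.0005510208307823803
(array([-4.4, 34.9]), array([34.9, 62.5]), 89.7) [-0.03567488 -0.0344211   0.02549642  0.02688138]
fence 1029 [[0.0312, 0.0227], [0.0324, 0.0255], [0.0424, 0.0437], [0.0478, 0.0525], [0.0491, 0.0541]] 0.026676688460290254
w6 [ 0.06280245 -0.00013906  0.05971636] 14293 [-0.02229143 -0.01932319] [0.0278114  0.04859039] 0.0005537569291635483
(array([ 2.4, 35.6]), array([62.2, 34.5]), 0.1) [-0.02872394 -0.02758484  0.03224141  0.03347287]
fence 893 [[0.02, 0.0221], [0.0311, 0.0252], [0.0445, 0.0445], [0.0481, 0.0525], [0.0491, 0.0541]] 0.02675866113718653
```

The block's fence-side edge is riding on the fence: it is about 5 mm too far in +x and rolled 0.06 rad. I'm lifting, shifting it back, settling and lowering again.

Request:
jog_arm:
  commands: [0, 0, -0.35, 0, 0, 0, 50, 0, -0.09, 0, 0, 0, 0, 50, 0, 0, 0, 0, 0, 0, 50, 0, 0, 0, 0, 0, 0, 50, 0, 0, 0, 0, 0, 0, 50]

```text
t: 9.95
tool_pos: [0.4972, 0.1914, 0.0457]
tool_rot: [-1.908, -2.494, 0.002]
contact_force: [1.0, 0.5, -1.8]
opening: 0.0615
grip_force: 78.8
```

```bash
cat >> h.py <<'E'
A=np.array([.524,.1166]); b_=np.deg2rad(15.1); X=np.array([np.cos(b_),np.sin(b_)]); Y=np.array([-X[1],X[0]])
def bed(p): q=np.asarray(p)[...,:2]-A; return np.stack([q@X,q@Y-.081],-1)
def look(n):
    d=eyes.get_image("wrist"); np.savez(n+".npz",**{k:np.array(v) for k,v in d.items()}); save(d["image"],n+".png")
    o=ctrl.get_obs(); r=R.from_rotvec(o["tool_rot"]).as_matrix()
    print(round(o["t"],2),"tcp",o["tool_pos"].round(4) if hasattr(o["tool_pos"],"round") else o["tool_pos"],"bed",bed(o["tool_pos"]).round(4),"psi",np.arctan2(r[1,0],r[0,0]).round(4),"open",o["opening"],np.round(o["contact_force"],1))
    return d,o
def topfit(d):
    P,u,v=pts(d,np.ones((420,560),bool)); q=bed(P); z=P[:,2]
    k=(v>195)&(v<330)&(u>222)&(u<330); M=np.c_[q[k],np.ones(k.sum())]; c=np.linalg.lstsq(M,z[k],rcond=None)[0]; print("slopes,z",c.round(4))
    k=(abs(z-np.median(z[k]))<.006)&(v<260)&(u>150)&(u<420); print("block top(front part)",rect(q[k]))
E
python3 - <<'E'
from h import *
d,o=look("w7"); topfit(d)
E
```

```text
10.0 tcp [0.4973 0.1914 0.0458] bed [-0.0063 -0.0018] psi 1.8355 open 0.060947832886977533 [ 0.4 -0.1 -1.5]
slopes,z [0.0553 0.0003 0.0753]
block top(front part) (array([-6.4, 35.9]), array([62.5, 34.8]), 0.8)
```

Request:
jog_arm:
  commands: [0, 0.04, 0, 0, 0, 0, 50, 0, 0, 0.15, 0, 0, 0, 50, 0, 0, 0.15, 0, 0, 0, 50, 0, 0, 0, 0, 0, 0, 50, 0, 0, 0, 0, 0, 0, 50]

```text
t: 10.62
tool_pos: [0.4999, 0.1921, 0.0283]
tool_rot: [-1.909, -2.495, 0.0]
contact_force: [0.6, 0.3, -1.0]
opening: 0.0611
grip_force: 78.7
```

Run:
```python
from h import *
d,o=look("w8"); topfit(d)
```

```text
10.68 tcp [0.5001 0.1922 0.0286] bed [-0.0034 -0.0018] psi 1.8355 open 0.0604812965450269 [ 0.5 -0.7 -1.6]
slopes,z [0.0572 0.0004 0.0578]
block top(front part) (array([-3.6, 35.7]), array([35. , 62.3]), 90.0)
```

Request:
jog_arm:
  commands: [0, 0, 0.07, 0, 0, 0, 50, 0, 0, 0, 0, 0, 0, 50, 0, 0, 0, 0, 0, 0, 85, 0, 0, 0, 0, 0, 0, 85, 0, 0, 0, 0, 0, 0, 85, 0, 0, -0.5, 0, 0, 0, 85, 0, 0, -1, 0, 0, 0, 85, 0, 0, 0, 0, 0, 0, 85, 0, 0, 0, 0, 0, 0, 85]

```text
t: 11.8
tool_pos: [0.5, 0.1922, 0.1145]
tool_rot: [1.909, 2.495, 0.001]
contact_force: [0.0, -0.1, -0.9]
opening: 0.0851
grip_force: 0.0
```

Run:
```python
from h import *
d,o=look("w9")
P,u,v=pts(d,np.ones((420,560),bool)); q=bed(P); z=P[:,2]
k=(z>.045)&(z<.06)&(abs(q[:,0])<.045)&(q[:,1]<.06)&(q[:,1]>-.054)
M=np.c_[q[k],np.ones(k.sum())]; print(np.linalg.lstsq(M,z[k],rcond=None)[0].round(4)); print("block",rect(q[k]),k.sum())
k=(z>.022)&(z<.031)&(q[:,0]>.02)&(q[:,0]<.055)&(q[:,1]>.0)&(q[:,1]<.056); print("fence",np.percentile(q[k],[1,5,50,95],axis=0).round(4).tolist())
k=(z>.036)&(z<.0435)&(abs(q[:,0])<.036)&(q[:,1]>.054)&(q[:,1]<.07);print("pad",np.percentile(q[k,1],[0,2,10,50]) if k.sum() else 0)
```

```text
11.85 tcp [0.4992 0.192  0.1132] bed [-0.0043 -0.0018] psi 1.8355 open 0.08483704839456047 [-0.5  1.1 -0.6]
[-0.0014 -0.0043  0.0518]
block (array([-2.2, -0.6]), array([106.9,  62.3]), 89.9) 11175
fence [[0.0234, 0.0229], [0.0327, 0.0243], [0.0404, 0.0392], [0.0481, 0.0525]]
pad [0.05505913 0.05525833 0.05614819 0.06168083]
```

View pics/w9.png

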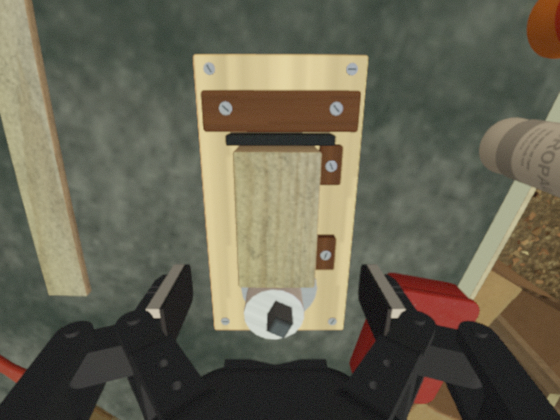

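The block is lying flat at bed x about −2 mm, with its front edge 2 mm from the pad. Now for the lever.

Request:
jog_arm:
  commands: [0, 0, -1, 0, 0, 0, 85, -0.88, -0.33, -0.3, 0, 0, 0, 85, -0.88, -0.33, 0, 0, 0, 0, 85, -0.88, -0.33, 0, 0, 0, 0, 85, -0.88, -0.33, 0, 0, 0, 0, 85, -0.88, -0.33, 0, 0, 0, 0, 85, -0.88, -0.33, 0.3, 0, 0, 0, 85, -0.88, -0.33, 0.5, 0, 0, 0, 85, 0, 0, 0, 0, 0, 0.74, 85, 0, 0, 0, 0, 0, 0.74, 85, 0, 0, 0, 0, 0, 0.74, 85, 0, 0, 0, 0, 0, 0, 85, 0, 0, 0, 0, 0, 0, 85]

```text
t: 13.48
tool_pos: [0.4625, -0.1993, 0.1438]
tool_rot: [-2.171, -2.268, 0.001]
contact_force: [-0.4, 0.7, -0.2]
opening: 0.0854
grip_force: 0.0
```

Run:
```python
from h import *
d,o=look("w10")
r=[r for r in nets.silhouettes("wrist","lever") if r["p"]>.3]
for r in r[:2]:
    P,u,v=pts(d,r["mask"]); z=P[:,2]; print(r["p"],r["bbox"],np.median(P,0).round(3),z.max())
    c=d["image"][v,u].astype(int); red=(c[:,0]>120)&(c[:,1]<80); dark=(c.max(1)<110)
    k=dark&(z>.029)&(z<.038); g=red&(z>.03)
    if k.sum()>20: print("hub",k.sum(),rect(P[k]),P[k].mean(0).round(4))
    if g.sum()>20:
        print("grip",rect(P[g]),P[g].mean(0).round(4)); w=P[g][:,:2].mean(0)-np.array(rect(P[k])[0])/1000; print("dir",np.degrees(np.arctan2(w[1],w[0])))
b=r["bbox"]
```

```text
13.53 tcp [ 0.4627 -0.1993  0.1441] bed [-0.1415 -0.3701] psi 1.6144 open 0.08486986945112406 [ 0.6 -0.6  0.9]
0.96 [1.2, 223.5, 76.0, 330.0] [ 0.212 -0.316  0.031] 0.04445826229836661
hub 156 (array([ 207. , -285.8]), array([ 28.3, 114.3]), 14.9) [ 0.2092 -0.2619  0.0323]
grip (array([ 207.1, -293.3]), array([ 34.9, 114.5]), 14.1) [ 0.2114 -0.288   0.0367]
dir -26.884234485098304
0.66 [236.7, 152.7, 274.6, 300.3] [ 0.448 -0.217  0.033] 0.053826812690825065
hub 178 (array([ 444.7, -176.5]), array([33.4, 33.1]), 4.2) [ 0.4458 -0.1737  0.0322]
grip (array([ 449.9, -262.2]), array([22.2, 57.2]), 2.5) [ 0.4498 -0.2625  0.0441]
dir -86.60410153744792
```

Request:
jog_arm:
  commands: [0.4, -0.28, 0, 0, 0, -0.16, 85, 0, 0, 0.75, 0, 0, 0, 85, 0, 0, 0.75, 0, 0, 0, 85, 0, 0, 0.25, 0, 0, 0, 85, 0, 0, 0.5, 0, 0, 0, 85, 0, 0, 0, 0, 0, 0, 85, 0, 0, 0, 0, 0, 0, 85, 0, 0, 0, 0, 0, 0, 20, 0, 0, 0, 0, 0, 0, 20, 0, 0, 0, 0, 0, 0, 20, 0, 0, 0, 0, 0, 0, 20, 0, 0, 0, 0, 0, 0, 20, 0, 0, 0, 0, 0, 0, 20]
  newtons: 80

```text
t: 15.2
tool_pos: [0.446, -0.1768, 0.0109]
tool_rot: [2.154, 2.285, 0.0]
contact_force: [-0.8, -0.2, 5.8]
opening: 0.0326
grip_force: 81.1
```

Request:
jog_arm:
  commands: [0, 0, -1, 0, 0, -0.13, 20, 0, 0, -0.19, 0, 0, -1, 20, 0, 0, -0.19, 0, 0, -1, 20, 0, 0, -0.19, 0, 0, -1, 20, 0, 0, -0.19, 0, 0, -1, 20, 0, 0, -0.19, 0, 0, -1, 20, 0, 0, -0.19, 0, 0, -1, 20, 0, 0, -0.19, 0, 0, -1, 20, 0, 0, -0.19, 0, 0, -1, 20, 0, 0, -0.19, 0, 0, -1, 20, 0, 0, -0.19, 0, 0, -1, 20, 0, 0, -0.19, 0, 0, -1, 20, 0, 0, -0.19, 0, 0, -1, 20, 0, 0, -0.19, 0, 0, -1, 20, -0.22, 0.84, 0, 0, 0, 0, 20, -0.22, 0.84, 0, 0, 0, 0, 20, -0.22, 0.84, 0, 0, 0, 0, 20, -0.22, 0.84, 0, 0, 0, 0, 20, -0.22, 0.84, 0, 0, 0, 0, 20, -0.22, 0.84, 0, 0, 0, 0, 20]

```text
t: 17.7
tool_pos: [0.5823, 0.106, 0.2164]
tool_rot: [-0.312, -3.123, 0.001]
contact_force: [0.1, -1.0, -3.1]
opening: 0.0325
grip_force: 80.9
```

Request:
jog_arm:
  commands: [0, 0, 0, 0, 0, 0, 20, 0, 0, 0, 0, 0, 0, 20]

```text
t: 17.95
tool_pos: [0.5818, 0.1043, 0.2166]
tool_rot: [-0.311, -3.123, 0.001]
contact_force: [0.5, -0.1, -2.0]
opening: 0.0323
grip_force: 81.1
```

Run:
```python
from h import *
d,o=look("w11"); p=np.array(o["tool_pos"]); r=R.from_rotvec(o["tool_rot"]).as_matrix()
P,u,v=pts(d,np.ones((420,560),bool)); z=P[:,2]
k=(np.hypot(*(P[:,:2]-A).T)<.03)&(z>.069)&(z<.08); print("spindle top",k.sum(),rect(P[k]),P[k].mean(0).round(4))
k=(np.hypot(*(P[:,:2]-A).T)<.045)&(z>.046)&(z<.053); print("cam",rect(P[k]),cv2.minEnclosingCircle((P[k,:2]*1000).astype(np.float32)))
L=(P-p)@r  # tool frame
k=(abs(L[:,0])<.04)&(abs(L[:,1])<.025)&(L[:,2]>-.035)&(L[:,2]<.02); print("hub in tool",k.sum(),np.percentile(L[k],[2,50,98],axis=0).round(4).tolist())
c=d["image"][v,u].astype(int); red=(c[:,0]>110)&(c[:,1]<70)&(z<.15)&(P[:,0]>.55); print("red box",red.sum(),np.percentile(P[red],[1,50,99],axis=0).round(3).tolist() if red.sum() else 0)
```

```text
18.0 tcp [0.5818 0.1038 0.217 ] bed [ 0.0525 -0.1084] psi 2.942 open 0.032431633697597315 [ 0.1 -0.3 -2.3]
spindle top 262 (array([523.8, 116.7]), array([14.4, 15. ]), 78.7) [0.5236 0.1167 0.0718]
cam (array([520.2, 123.1]), array([61.5, 75.4]), 16.2) ((521.5269165039062, 123.78388977050781), 39.398990631103516)
hub in tool 7949 [[-0.0362, -0.0212, -0.0327], [0.0073, 0.0012, -0.0193], [0.0164, 0.0223, 0.0087]]
red box 2503 [[0.621, 0.026, 0.005], [0.643, 0.139, 0.034], [0.688, 0.392, 0.098]]
```

View pics/w11.png

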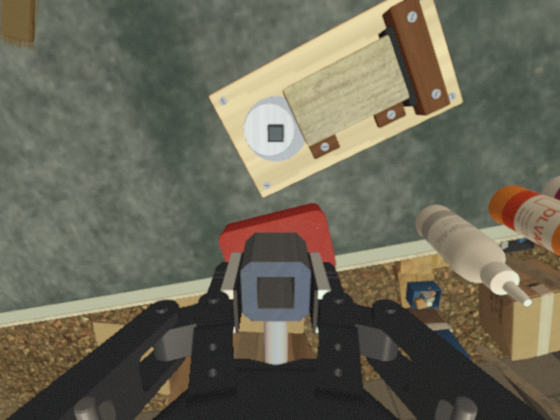

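The picture shows the spindle square at px (276, 132), aligned with the image axes. The hub bore is at (275, 290), with the arm pointing away from the camera.

Run:
```python
from h import *
d=dict(np.load("w11.npz")); p=np.array([.5818,.1040,.217]); a=2.942
r=np.array([[np.cos(a),np.sin(a),0],[np.sin(a),-np.cos(a),0],[0,0,-1]])
P,u,v=pts(d,np.ones((420,560),bool)); L=(P-p)@r
k=(u>235)&(u<318)&(v>225)&(v<330)
for lo in np.arange(-.032,.01,.003):
    m=k&(L[:,2]>lo)&(L[:,2]<lo+.003)&(abs(L[:,1])<.015)
    if m.sum(): print(lo.round(3),m.sum(),"x",np.percentile(L[m,0],[1,50,99]).round(4))
top=k&(L[:,2]<-.018)&(L[:,2]>-.029)
print("row span of top",[ (vv,np.median(L[top&(v==vv),0]).round(4),np.median(L[top&(v==vv),2]).round(4)) for vv in range(256,322,6) if (top&(v==vv)).sum()])
print("cols y at v=265:",L[top&(v==265)][:,1].min(),L[top&(v==265)][:,1].max())
img=d["image"]; print("center col brightness",img[255:325:3,275].max(1))
print("row300",img[290,238:316:3].max(1)); print([L[top&(v==290)&(u==uu),1].round(4) for uu in (245,250,300,305)])
```

```text
-0.032 11 x [-0.007   0.0012  0.0116]
-0.029 9 x [-0.0095 -0.0003  0.0112]
-0.026 21 x [-0.009  -0.0003  0.0131]
-0.023 2592 x [-0.0171  0.002   0.0162]
-0.02 365 x [-0.0164  0.013   0.0165]
-0.017 482 x [-0.0276 -0.0097  0.0165]
-0.014 376 x [-0.0299 -0.0091  0.0165]
-0.011 287 x [-0.0105  0.0152  0.0166]
-0.008 263 x [-0.0106  0.0134  0.0165]
-0.005 273 x [-0.0106  0.0144  0.0166]
-0.002 226 x [-0.0107  0.0149  0.0166]
0.001 225 x [-0.0104  0.0151  0.0164]
0.004 219 x [-0.0103  0.0153  0.0167]
0.007 118 x [-0.0103  0.0159  0.0166]
row span of top [(262, np.float64(0.0156), np.float64(-0.0213)), (268, np.float64(0.0125), np.float64(-0.0213)), (274, np.float64(0.0094), np.float64(-0.0215)), (280, np.float64(0.0062), np.float64(-0.0215)), (286, np.float64(0.0029), np.float64(-0.0215)), (292, np.float64(-0.0005), np.float64(-0.0213)), (298, np.float64(-0.0039), np.float64(-0.0214)), (304, np.float64(-0.0074), np.float64(-0.0214)), (310, np.float64(-0.0108), np.float64(-0.0214)), (316, np.float64(-0.0146), np.float64(-0.0211))]
cols y at v=265: -0.013560016263312099 0.015977124682063814
center col brightness [ 72  69  82 122 126 126 124 108  70  69  71  70  73  68  69  70  74  73
 111 127 130 125 155 186]
row300 [ 29  81 117 120 122 125 107  60  70  68  72  68  68  69  69  72  64  70
  49 116 127 124 125 129  63  35]
[array([-0.0131]), array([-0.0108]), array([0.013]), array([0.0152])]
```

Run:
```python
from h import *
for n in ("w11","w9","w3"):
    d=dict(np.load(n+".npz")); P,u,v=pts(d,np.ones((420,560),bool)); c=d["image"][v,u].astype(int)
    k=(c[:,0]>90)&(c[:,1]<60)&(P[:,2]<.12)&(P[:,0]>.58)&(P[:,1]<.16); print(n,k.sum(),np.percentile(P[k],[1,10,50,90,99],axis=0).round(3).tolist())
```

```text
w11 800 [[0.621, 0.028, 0.003], [0.622, 0.041, 0.007], [0.625, 0.09, 0.019], [0.628, 0.138, 0.033], [0.631, 0.149, 0.035]]
w9 1876 [[0.624, 0.039, 0.003], [0.626, 0.066, 0.007], [0.652, 0.155, 0.021], [0.687, 0.157, 0.035], [0.697, 0.159, 0.036]]
w3 4524 [[0.622, 0.027, 0.011], [0.624, 0.044, 0.024], [0.651, 0.111, 0.035], [0.697, 0.148, 0.036], [0.708, 0.156, 0.037]]
```

Request:
jog_arm:
  commands: [0.5, 0, 0, 0, 0, -0.02, 20, 0.49, 0, 0, 0, 0, 0, 20, 0, 0, 0, 0, 0, 0, 20, 0, 0, 0, 0, 0, 0, 20]

```text
t: 18.5
tool_pos: [0.5247, 0.1152, 0.2184]
tool_rot: [0.311, 3.125, -0.0]
contact_force: [0.0, 0.3, -3.1]
opening: 0.0323
grip_force: 81.2
```

Request:
jog_arm:
  commands: [0, 0, 0.9, 0, 0, 0, 20, 0, 0, 0.9, 0, 0, 0, 20, 0, 0, 0, 0, 0, 0, 20, 0, 0, 0, 0, 0, 0, 20, 0, 0, 0, 0, 0, 0, 20]

```text
t: 19.12
tool_pos: [0.527, 0.1161, 0.1137]
tool_rot: [0.309, 3.121, 0.002]
contact_force: [-0.0, 0.5, -2.3]
opening: 0.0323
grip_force: 81.1
```

Run:
```python
from h import *
d,o=look("w12"); save(cv2.resize(d["image"][130:340,150:400],None,fx=3,fy=2.8,interpolation=3),"p12.png")
```

```text
19.18 tcp [0.5266 0.1162 0.1134] bed [ 0.0024 -0.0821] psi 2.9444 open 0.03262915662409884 [ 0.7 -0.3 -2.3]
```

View pics/p12.png

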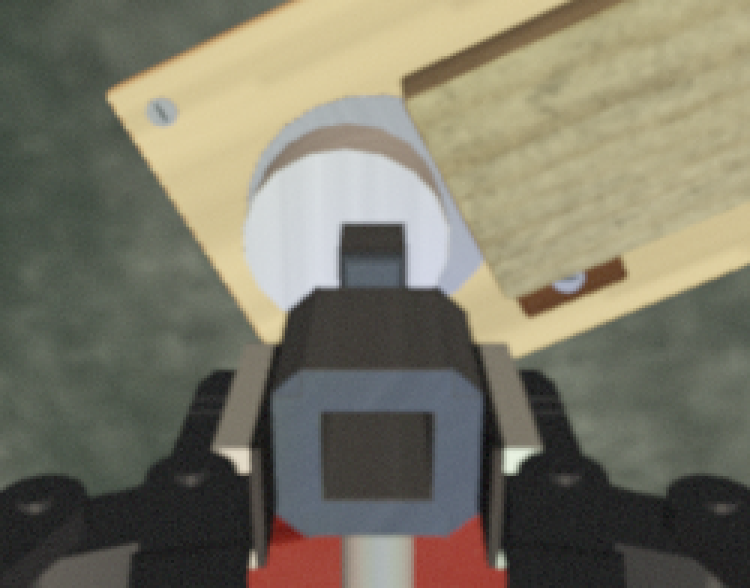

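Run:
```python
from h import *
d=dict(np.load("w12.npz")); p=np.array([.5266,.1162,.1134]); a=2.9444
r=np.array([[np.cos(a),np.sin(a),0],[np.sin(a),-np.cos(a),0],[0,0,-1]])
P,u,v=pts(d,np.ones((420,560),bool)); L=(P-p)@r; z=P[:,2]
k=(u>260)&(u<290)&(v>205)&(v<238)
for lo,hi in ((.054,.058),(.058,.062),(.062,.066),(.066,.070),(.070,.076)):
    m=k&(z>lo)&(z<hi); print(lo,m.sum(),np.percentile(L[m],[2,25,50,75,98],axis=0)[:,:2].round(4).T.tolist() if m.sum()>3 else "")
m=(u>240)&(u<312)&(v>234)&(v<322)
for lo in (-.023,-.015,-.008,-.002,.004,.008):
    q=m&(L[:,2]>lo)&(L[:,2]<lo+.003); print("hub",lo,q.sum(),np.percentile(L[q],[2,50,98],axis=0)[:,:2].round(4).T.tolist())
```

```text
0.054 48 [[0.0101, 0.0104, 0.0106, 0.0107, 0.011], [-0.0073, -0.0031, 0.001, 0.005, 0.0078]]
0.058 47 [[0.0102, 0.0104, 0.0106, 0.0107, 0.0109], [-0.0077, -0.0039, -0.0007, 0.0035, 0.0077]]
0.062 37 [[0.0102, 0.0104, 0.0105, 0.0107, 0.011], [-0.0071, -0.0035, 0.0007, 0.0048, 0.0071]]
0.066 104 [[0.0032, 0.0093, 0.0102, 0.0106, 0.011], [-0.0075, -0.0048, -0.0, 0.004, 0.0075]]
0.07 230 [[0.0028, 0.0046, 0.0066, 0.0084, 0.0101], [-0.0068, -0.0034, 0.0, 0.0034, 0.0068]]
hub -0.023 2885 [[-0.0168, 0.0014, 0.0158], [-0.0149, 0.0011, 0.0167]]
hub -0.015 361 [[-0.0243, 0.0115, 0.0161], [-0.0151, 0.0012, 0.0174]]
hub -0.008 308 [[-0.0106, 0.0123, 0.0162], [-0.0157, 0.0017, 0.0182]]
hub -0.002 247 [[-0.0109, 0.0135, 0.0163], [-0.0142, 0.0012, 0.0162]]
hub 0.004 210 [[-0.011, 0.0147, 0.0162], [-0.0153, 0.0007, 0.0166]]
hub 0.008 30 [[0.0096, 0.0122, 0.0152], [-0.0163, -0.0101, 0.0179]]
```

Request:
jog_arm:
  commands: [0.053, -0.014, 0, 0, 0, 0, 20, 0, 0, 0.25, 0, 0, 0, 20, 0, 0, 0.2, 0, 0, 0, 20, 0, 0, 0, 0, 0, 0, 20, 0, 0, 0.12, 0, 0, 0, 20, 0, 0, 0, 0, 0, 0, 20]

```text
t: 19.92
tool_pos: [0.522, 0.1158, 0.0756]
tool_rot: [0.309, 3.124, 0.0]
contact_force: [6.0, -0.4, -6.2]
opening: 0.0325
grip_force: 81.0
```

Request:
jog_arm:
  commands: [-0.02, 0, 0.1, 0, 0, 0, 20, 0, 0, 0.1, 0, 0, 0, 20, 0, 0, 0, 0, 0, 0, 20, 0, 0, 0, 0, 0, 0, 20]

```text
t: 20.42
tool_pos: [0.5221, 0.1155, 0.0634]
tool_rot: [-0.309, -3.126, 0.001]
contact_force: [3.1, -0.2, -4.9]
opening: 0.0325
grip_force: 81.1
```

Request:
jog_arm:
  commands: [-0.01, 0, 0.05, 0, 0, 0, 20, 0, 0, 0.03, 0, 0, 0, 20, 0, 0, 0, 0, 0, 0, 20, 0, 0, 0, 0, 0, 0, 20]

```text
t: 20.92
tool_pos: [0.5223, 0.1157, 0.0609]
tool_rot: [-0.308, -3.124, 0.001]
contact_force: [-6.3, -1.4, 9.2]
opening: 0.0326
grip_force: 82.9
```

Request:
jog_arm:
  commands: [0, 0, 0, 0, 0, 0, 20, 0, 0, 0, 0, 0, 0.8, 20, 0, 0, 0, 0, 0, 0.8, 20, 0, 0, 0, 0, 0, 0.8, 20, 0, 0, 0, 0, 0, 0.8, 20, 0, 0, 0, 0, 0, 0.8, 20, 0, 0, 0, 0, 0, 0, 20]
  newtons: 115

```text
t: 21.8
tool_pos: [0.5233, 0.1161, 0.061]
tool_rot: [-0.925, -3.002, -0.002]
contact_force: [-2.3, 0.4, 6.4]
opening: 0.032
grip_force: 113.4
```

Run:
```python
from h import *
d,o=look("w13"); print(np.round(o["wrist_torque"],2),o["grip_force"],np.round(o["q"],2))
save(d["image"][100:400,120:440],"x.png")
```

```text
21.85 tcp [0.5233 0.1161 0.061 ] bed [-0.0008 -0.0813] psi 2.5444 open 0.032154765916054796 [-2.4  0.5  6.6]
[ 0.1   0.5  -0.02] 113.38972806930542 [ 0.08  0.01  1.96  0.    1.17 -0.9 ]
```

Request:
jog_arm:
  commands: [0, 0, 0, 0, 0, 0.8, 20, 0, 0, 0, 0, 0, 0.8, 20, 0, 0, 0, 0, 0, 0.8, 20, 0, 0, 0, 0, 0, 0.8, 20, 0, 0, 0, 0, 0, 0.8, 20, 0, 0, 0, 0, 0, 0.8, 20, 0, 0, 0, 0, 0, 0.8, 20, 0, 0, 0, 0, 0, 0.8, 20, 0, 0, 0, 0, 0, 0.8, 20, 0, 0, 0, 0, 0, 0.8, 20, 0, 0, 0, 0, 0, 0, 20, 0, 0, 0, 0, 0, 0, 20]

```text
t: 23.35
tool_pos: [0.5238, 0.1167, 0.061]
tool_rot: [-2.019, -2.407, -0.005]
contact_force: [-0.8, 5.0, 5.8]
opening: 0.0318
grip_force: 113.7
```

Run:
```python
from h import *
d,o=look("w14"); print(np.round(o["wrist_torque"],2),o["grip_force"],np.round(o["q"],2))
P,u,v=pts(d,np.ones((420,560),bool)); q=bed(P); z=P[:,2]
p=np.array(o["tool_pos"]); r=R.from_rotvec(o["tool_rot"]).as_matrix(); L=(P-p)@r
k=(abs(L[:,0])<.02)&(abs(L[:,1])<.02)&(L[:,2]>-.03)&(L[:,2]<-.018)&(v>225); print("hub top",rect(P[k]),np.median(P[k,2]))
k=(z>.046)&(z<.057)&(abs(q[:,0])<.045)&(q[:,1]<.06)&(q[:,1]>-.054)
print("block",rect(q[k]),np.percentile(q[k,1],[99,99.9]))
c=cv2.resize(d["image"],(780,585)); save(c,"p14.png")
```

```text
23.4 tcp [0.5238 0.1167 0.061 ] bed [-0.0001 -0.0808] psi 1.746 open 0.03178164762482344 [-0.6  2.9  5.9]
[0.63 0.15 0.2 ] 113.74117970466614 [ 0.08  0.01  1.95  0.    1.17 -0.1 ]
hub top (array([523.8, 116.8]), array([40., 35.]), 10.3) 0.08279769448617448
block (array([-1.1, -0.4]), array([ 62.7, 106.2]), 1.6) [0.04884812 0.05090626]
```

View pics/p14.png

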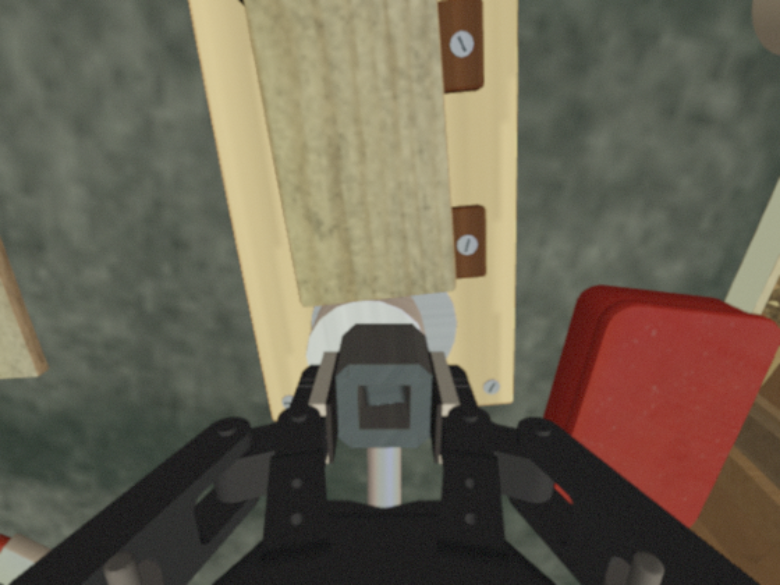

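Request:
jog_arm:
  commands: [0, 0, 0, 0, 0, 0.5, 20, 0, 0, 0, 0, 0, 0, 20, 0, 0, 0, 0, 0, 0, 20, 0, 0, 0, 0, 0, 0, 80, 0, 0, 0, 0, 0, 0, 80, 0, 0, 0, 0, 0, 0, 80, 0, 0, 0, 0, 0, 0, 80, 0, 0, -0.4, 0, 0, 0, 80, 0, 0, -1, 0, 0, 0, 80, 0, 0, -1, 0, 0, 0, 80, 0, 0, 0, 0, 0, 0, 80, 0, 0, 0, 0, 0, 0, 80]

```text
t: 24.9
tool_pos: [0.5227, 0.1154, 0.2029]
tool_rot: [-2.08, -2.354, 0.0]
contact_force: [-0.8, -0.3, -1.0]
opening: 0.0799
grip_force: 0.0
```

Run:
```python
from h import *
d,o=look("w15")
P,u,v=pts(d,np.ones((420,560),bool)); q=bed(P); z=P[:,2]; qa=q+[0,.081]
k=(np.hypot(*qa.T)<.032)&(z>.078)&(z<.092); print("hub top",rect(P[k]),np.median(P[k,2]),P[k][:,2].std())
M=np.c_[qa[k],np.ones(k.sum())]; print("tilt",np.linalg.lstsq(M,z[k],rcond=None)[0].round(3))
c=d["image"][v,u].astype(int); g=(c[:,0]>120)&(c[:,1]<80)&(z>.05)&(abs(qa[:,0])<.1)&(qa[:,1]<0)
if g.sum(): print("grip in board about axis",rect(qa[g]),qa[g].min(0))
k=(z>.046)&(z<.058)&(abs(q[:,0])<.045)&(q[:,1]<.054)&(q[:,1]>-.045); print("block",rect(q[k]))
M=np.c_[q[k],np.ones(k.sum())]; print(np.linalg.lstsq(M,z[k],rcond=None)[0].round(4))
for x0 in (-.02,0,.02):
    k=(abs(q[:,0]-x0)<.004)&(z>.048)&(z<.056)&(q[:,1]<.07); print(x0,"front y",np.percentile(q[k,1],[99,100]))
```

```text
24.95 tcp [0.522  0.1154 0.2015] bed [-0.0022 -0.0817] psi 1.6945 open 0.0799041219421753 [ 0.  -0.4 -0.1]
hub top (array([525.5, 109.4]), array([34.1, 49.2]), 9.6) 0.08275020096206431 0.0012185547136860683
tilt [0.004 0.019 0.083]
grip in board about axis (array([-20.6, -54.3]), array([ 40.4, 123.9]), 19.7) [-0.06052281 -0.11432684]
block (array([-1.5,  4.6]), array([62.4, 99.6]), 1.1)
[-0.0061 -0.0017  0.0519]
-0.02 front y [0.05433637 0.05555157]
0 front y [0.05468558 0.05613701]
0.02 front y [0.05551545 0.05655893]
```

```bash
python3 -c "
from h import *
print(job.finish_job())"
```

```text
the job is handed in; nothing more can be done
None
```

I handed the job in with the block clamped and the robot clear of everything, but the hand-in gave no pass/fail result. By my camera measurements, the block lies flat against fence and pad, the lever is fully down with its arm pointing away from the block, and the cam is at about 1.65 rad; the pad force was not measured directly.

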